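Set the heat on a roller station by fingertip and start it

TASK

With a fingertip, push the fin of the heat selector round clockwise, click by click, until it points at the fifth bar (five clicks up from the off dot) and rests there, then push the round start button fully down and let it go. Do not pinch the fin, do not press the square latch button, and leave the things lying about where they are.

Things in the scene. Friction and masses are not known exactly. Their poses are not given: they have to be found in the camera images.
- station: Hair-roller heater: fixed black box 240 (x) x 340 (y) x 50 mm high. Origin: centre of its underside, on the table; x away from its front edge, y to its left. Right half (y -170 to 20 mm): flat control deck 50 mm above the table. Left half: twelve fixed upright rollers up to 110 mm above the table; a clear lid stands open at the left edge, to about 180 mm.
- dial_axis (a point): The selector's turning axis (vertical) at the top face of its disc, 63 mm above the table; 35 mm in x and -80 mm in y from the station's origin. Grey disc, 80 mm across. White marks lie on the deck round it, 46 to 60 mm from the axis: a round dot (off), then, clockwise, seven bars of growing length, 30 degrees apart.
- dial (a joint): Selector angle, rad, growing clockwise from above: 0 = off (fin at the dot, 105 degrees anticlockwise of the station's x axis), a click every 0.5236; fifth bar 2.618, last bar 3.665 (stop). Starts anywhere from off to the third bar. A sprung detent holds each click; about 0.11 N m (4 N on the fin) overcomes it; past half-way (0.26) it snaps to the next click by itself.
- fin_end (a point): Outer end of the selector's upright black fin (white line on top), at half height (12 mm above the disc's top face), 40 mm from the axis. The fin is a radial wall, 10 to 40 mm from the axis, 10 mm thick, standing 24 mm above the disc's top face (87 mm above the table); the direction from the axis to this point is where the selector points.
- fin_side_a: Anticlockwise flank of the fin, a 2 mm plate (the one to push for clockwise turning). Origin on the selector's axis 53 mm above the table (underside of the disc); x points along the fin, z up.
- fin_side_b: Clockwise flank of the fin, a 2 mm plate; same origin and axes as the other flank.
- start_top (a point): Centre of the top of the round start button (28 mm across, grey, on a round housing), on the deck near the front edge of the station. Pressed straight down.
- start (a joint): Travel of the round start button in m: 0 = up, 0.006 = fully down; a spring returns it; fully down takes 5 N.
- latch_top (a point): Centre of the top of the square lid-latch button (26 mm wide, same grey, on a square housing), also near the front edge; it and the round button may be either way round, 95 mm apart. Leave it alone.
- latch (a joint): Travel of the square button in m: 0 = up, 0.006 = down.
- roller: Loose hair roller, 30 mm across, 67 mm tall, standing on the deck near its far right corner. Origin: centre of its foot. Bystander.
- clip_a: Loose black claw clip, 70 x 40 x 45 mm, on the table in front of the station. Origin: centre of its underside. Bystander.
- clip_b: Loose black claw clip, 60 x 40 x 45 mm, on the table at the right of the station. Origin: centre of its underside. Bystander.
- brush: Loose flat tint brush, about 200 mm long, lying on the table, left. Bystander.
- jar: Loose white jar, 60 mm across, 50 mm tall, right of the robot. Origin: centre of its underside. Bystander.
- lotion: Loose white bottle, 48 mm across, 130 mm tall, right of the station. Origin: centre of its underside. Bystander.
- mug: Loose white mug, 76 mm across, 85 mm tall, far left. Origin: centre of its underside. Bystander.

How it is judged:
On the way, in this order (a step that is already met when the one before it is completed fails the run):
1. the selector rests at the fifth bar (value of joint dial between 2.498 and 2.738 rad), for 0.3 s.
2. the round start button is pressed fully down (all of step 1 and value of joint start above 0.0048 m), for 0.05 s.
At the end, for the whole second after the job is handed in: The selector stands at the fifth bar (2.618 rad within 0.12), the round start button has been pressed (at least 4.8 of its 6 mm) with the selector there and is up again, the square button is up, and every loose thing is within 20 mm of where it stood (all of step 1 and value of joint each of start, latch below 0.0015 m and distance of each of roller, clip_a, clip_b, brush, jar, lotion, mug from where it was at the start of the episode below 0.02 m); the robot touches nothing.
It fails at once if the start button is pressed while the selector is not at the fifth bar (value of joint start above 0.003 m and not (value of joint dial between 2.418 and 2.818 rad)).
It fails at once if the square latch button is pressed (value of joint latch above 0.003 m).
It fails at once if the fin is pinched: both flanks are pressed at once (contact force between the fingers and fin_side_a above 1 N and contact force between the fingers and fin_side_b above 1 N).
It fails at once if a loose thing is lifted, carried or knocked about (distance of any of roller, clip_a, clip_b, brush, jar, lotion, mug from where it was at the start of the episode above 0.03 m).
It also fails if it takes over 51 s, if anything falls off the work surface, if the arm or the gripper's body presses on something with over 40 N, if the wrist force passes 120 N, or if a joint passes its speed limit or range.

ROBOT

A 7-joint arm with a two-finger parallel gripper is mounted at the origin on the work surface. World frame = base frame: x ahead of the robot, y to its left, z up, the work surface at z = 0. Lengths are in m, angles in rad, forces in N, time in s.
With the tool pointing down it reaches from about 0.425 to 0.875 m from the base axis. Payload 4.7 kg.
Tool frame: the origin (TCP) lies at the very end of the fingers, on their centre line; the grasp point (between the pads) lies 19 mm behind it; z points along the fingers, y is the direction in which the jaws open and shut (so a half turn about z gives the same grasp; the last joint's range is limited). The gripper opens to 87 mm and grips with 3 to 60 N. Pads are 19 mm wide; open, the fingers measure 117 mm over their backs; the gripper's body (75 mm by 190 mm) begins 51 mm behind the grasp point.
Start: joints at [-1.181, 0.321, -0.07, 1.45, 0.023, 1.371, -0.057], TCP at [0.239, 0.605, 0.201] pointing down, gripper open.
Joint ranges: [-2.86, 2.86], [-0.3, 2.09], [-1.38, 1.24], [0.06, 2.45], [-1.56, 4.7], [0.09, 2.05], [-2.69, 2.69]. Speed limits (rad/s): [2.57, 2.57, 3.14, 3.14, 3.14, 3.14, 3.14].

INTERFACE

Orientations are given as a rotation vector (axis times angle).
In Python, from bench import ctrl gives the robot as it stands. The module is installed in compiled form; this text tells all that it offers.
- The arm moves only by the tool move_arm, never from a script. Its arguments are lists of equal length, an entry for each row: "dp": the shift along the tool's x, y, z in units of 30 mm (1.0 is 30 mm), a list of three; "turn": the turn about the tool's z in units of 5 degrees (1.0 is 5 degrees); "jaw": the opening, from -1 (shut) to 1 (fully open). A call has 1 to 5 rows; each row is the pose to reach, as a shift and turn from the pose commanded when the call began, along the tool's axes at that moment; what a row does not reach only later rows make up. A row lasts 1/10 s, in which the tool goes at most 50 mm and 8.59 degrees, less where a joint would pass 70% of its speed; a pose out of reach is approached as far as the arm can. A call with a gripper value outside its range is refused whole. The fingers move at their own pace and stop on an object; "grip_force" is the grip in N (left out, the last holds). Time passes only in rows, so rows that repeat a pose let the fingers close. It gives the time, the measured TCP pose, the force and the opening at its end, in the units of the state.
- ctrl.get_state(): the state, without advancing time (a new reading comes with each control period).
- ctrl.get_image(name): name is "scene" or "top" or "wrist"; returns the picture (400x640x3 uint8, red, green, blue); there is no depth.
- ctrl.camera_info(name): a dict with "intrinsics" (3x3 intrinsics, pixels), "extrinsics" (4x4, takes a point from world to camera coordinates). Camera axes: x right, y up, looking along -z (the intrinsics and any distortion apply to the point x, -y, -z); pixel columns grow to the right and rows downward; lengths in m; the calibration is good to about 2 mm. A picture is of the moment at which its call begins: read the wrist's pose just before it. camera_info takes no time and is no camera call; for the wrist camera it gives the pose at the moment of the call.
- ctrl.close_job(): hands the job in, once; it reports no verdict.
Trained networks look in the newest picture that a camera, given by its name, has taken for a name from the list of things; names that differ only in an ending like _2 or _b are one class to them, and where a whole thing is asked for, a point or a joint stands for the part that bears it (a point fixed in the world has none). Each returns a list of dicts, best first, with "confidence" (0 to 1); they miss things now and then, are a little off and sometimes report something else, mostly with a low value. They report only what shows in the picture. A call takes as long as a camera call.
- ctrl.look_for(camera, target): "rect" ([centre column, centre row, width, height] in pixels, round what is visible of it).
- ctrl.masks_of(camera, target): "region" (400x640 bool, what is visible of it) and "rect" ([centre column, centre row, width, height] in pixels, round what is visible of it).
The state is a dict: "time": time; "joint_positions": joint angles; "qd": joint speeds; "joint_torque": joint torques, N m; "position": TCP position; "tool_rot": TCP orientation; "ft_force": force on the tool from outside, world axes, zero at the start; "torque": the same for the moment, N m; "grip_width": opening from 0.0 (shut) to 1.0 (fully open).
Only numpy, scipy, OpenCV 4.12 (cv2) and the standard library are available. Lean on these libraries where they do the work, as an engineer would, in place of code of your own. Each camera call takes 0.05 s, during which the arm holds its last target. There are 200 camera calls.

## Working session

There is one attempt and no reset: what is moved stays moved. The work goes in short steps, Python scripts to look and compute and a tool call to move; the robot and the scene stay as the last step left them, time stands still between calls to the robot, and variables do not carry over. Pictures are saved under pics/ and viewed, about 8 in all and at most 12, crops included, and the job is handed in when it is done.

Besides the shell and the picture viewer there is one more tool, called after "Request:" by a JSON object that holds its "fn" and its "kwargs". move_arm: Moves the arm, as the interface text tells. Its arguments: {"type":"object","properties":{"dp":{"type":"array","items":{"type":"array","items":{"type":"number"}}},"turn":{"type":"array","items":{"type":"number"}},"jaw":{"type":"array","items":{"type":"number"}},"grip_force":{"type":"number"}},"required":["dp","turn","jaw"]}

```bash
mkdir -p pics; cat > h.py <<'E'
import numpy as np,cv2
from bench import ctrl
from scipy.spatial.transform import Rotation as R
def proj(name,P):
    c=ctrl.camera_info(name);K=np.array(c["intrinsics"]);E=np.array(c["extrinsics"])
    P=np.atleast_2d(P);q=P@E[:3,:3].T+E[:3,3];q=q*[1,-1,-1];u=q@K.T;return u[:,:2]/u[:,2:]
def unproj(name,uv,z):
    c=ctrl.camera_info(name);K=np.array(c["intrinsics"]);E=np.array(c["extrinsics"])
    d=np.linalg.inv(K)@[uv[0],uv[1],1]*[1,-1,-1]
    d=E[:3,:3].T@d;o=-E[:3,:3].T@E[:3,3];return o+d*(z-o[2])/d[2]
def save(name,fn,crop=None,s=1):
    im=ctrl.get_image(name)[:,:,::-1]
    if crop: im=im[crop[1]:crop[3],crop[0]:crop[2]]
    cv2.imwrite("pics/"+fn,cv2.resize(im,None,fx=s,fy=s,interpolation=cv2.INTER_CUBIC))
E
python3 - <<'E'
from h import *
s=ctrl.get_state();print(s["time"],s["position"],s["tool_rot"],s["grip_width"])
print(R.from_rotvec(s["tool_rot"]).as_matrix().round(3))
for n in("top","scene"):
    save(n,n+"0.png")
    c=ctrl.camera_info(n);print(n,np.array(c["intrinsics"]).round(1).tolist(),np.array(c["extrinsics"]).round(3).tolist())
    for t in("station","dial","fin_side_a","fin_end","start_top","latch_top","start","latch","roller"):
        print(t,[(np.round(d["rect"],1).tolist(),round(d["confidence"],2)) for d in ctrl.look_for(n,t)[:2]])
E
```

```text
0.0 [0.23839728 0.60408151 0.20016148] [-5.86718653e-01 -3.08610233e+00  2.96053548e-03] 1.0024938453760546
[[-0.93   0.367 -0.001]
 [ 0.367  0.93  -0.002]
 [-0.    -0.002 -1.   ]]
top [[373.0, 0.0, 323.0], [0.0, 373.0, 198.7], [0.0, 0.0, 1.0]] [[-0.013, -1.0, -0.012, 0.032], [0.988, -0.014, 0.157, -0.568], [-0.157, -0.009, 0.988, -1.067], [0.0, 0.0, 0.0, 1.0]]
station [([307.1, 194.7, 134.9, 92.3], 0.76), ([318.9, 252.5, 22.5, 12.0], 0.5)]
dial [([337.7, 180.4, 32.4, 25.9], 0.95)]
fin_side_a []
fin_end [([339.6, 178.8, 28.9, 25.8], 0.76)]
start_top [([329.2, 217.8, 12.7, 12.4], 0.51)]
latch_top [([163.1, 188.2, 38.8, 36.7], 0.56)]
start [([327.7, 216.8, 10.6, 9.3], 0.54)]
latch [([357.5, 155.9, 11.3, 14.8], 0.63), ([489.1, 253.8, 25.1, 16.6], 0.62)]
roller [([358.5, 156.8, 9.3, 16.3], 0.56)]
scene [[387.9, 0.0, 321.1], [0.0, 387.9, 199.0], [0.0, 0.0, 1.0]] [[0.643, 0.766, 0.015, -0.363], [-0.444, 0.357, 0.822, 0.174], [0.624, -0.535, 0.569, -1.533], [0.0, 0.0, 0.0, 1.0]]
station [([339.6, 202.7, 134.5, 119.8], 0.56)]
dial [([331.7, 221.2, 29.6, 16.0], 0.72), ([339.0, 216.2, 5.0, 7.3], 0.49)]
fin_side_a []
fin_end [([330.3, 219.2, 26.6, 20.0], 0.85)]
start_top [([339.0, 216.2, 6.6, 2.9], 0.19)]
latch_top [([147.4, 252.0, 26.6, 24.2], 0.74), ([288.8, 208.9, 10.2, 6.8], 0.54)]
start [([340.4, 215.9, 6.7, 10.0], 0.55), ([147.1, 251.8, 28.1, 26.7], 0.47)]
latch [([330.5, 219.2, 32.0, 18.9], 0.63), ([292.1, 210.2, 8.3, 5.1], 0.49)]
roller [([329.1, 235.2, 16.7, 24.9], 0.51), ([315.7, 196.7, 11.4, 3.7], 0.44)]
```

```bash
python3 - <<'E'
from h import *
save("top","top1.png",(240,130,400,250),5)
for u in((337.7,180.4),):print(unproj("top",u,.063))
print(unproj("top",(329,217.5),.06))
E
```

```text
[ 0.61920223 -0.02002959  0.063     ]
[0.50978686 0.0073347  0.06      ]
```

View pics/top1.png

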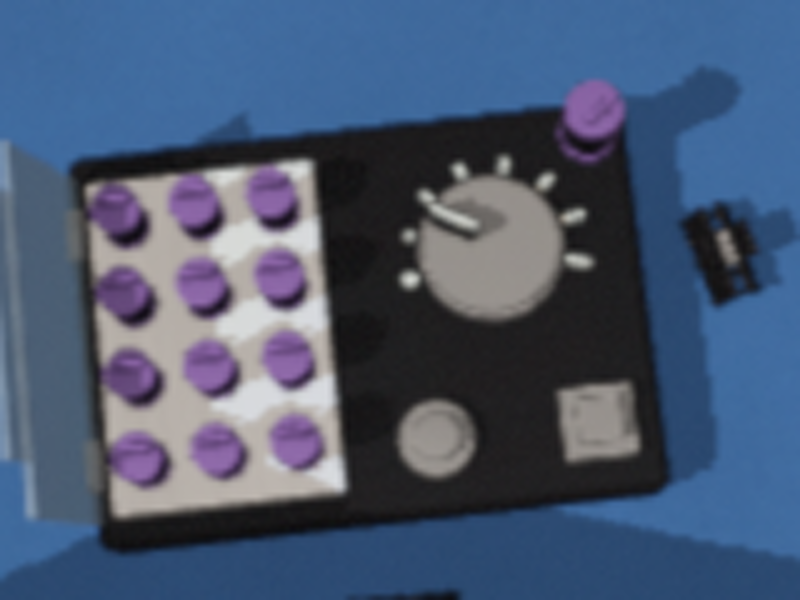

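View pics/top0.png

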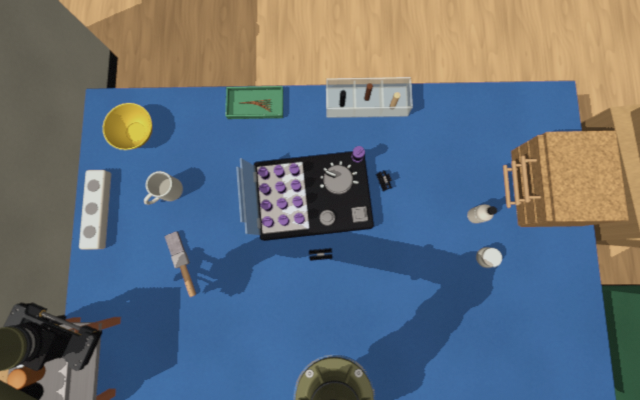

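```bash
cat >> h.py <<'E'
def tool(target,ang,dirx=-1):
    """shift (units) + turn units from current pose to target xyz with dirx*tool-x heading ang (deg)"""
    s=ctrl.get_state();M=R.from_rotvec(s["tool_rot"]).as_matrix()
    d=M.T@(np.array(target)-s["position"]);h=dirx*M[:,0];a=np.degrees(np.arctan2(h[1],h[0]))
    tn=(a-ang+180)%360-180
    print("t",round(s["time"],2),"dp",(d/.03).round(2).tolist(),"turn",round(tn/5,2),"heading",round(a,1))
E
python3 - <<'E'
from h import *
f=lambda u:(240+(u[0]+.5)/5-.5,130+(u[1]+.5)/5-.5)
ax=unproj("top",f((491,247)),.063)
m=[(410,280),(408,236),(425,195),(460,170),(503,163),(545,180),(573,215),(578,262)]
for k,u in enumerate(m):
    p=unproj("top",f(u),.05)-ax;print(k,round(np.hypot(*p[:2])*1e3,1),round(np.degrees(np.arctan2(p[1],p[0]))-105+30*k,1))
for u in((428,205),(478,225)):
    p=unproj("top",f(u),.087)-ax;print("fin",np.hypot(*p[:2]),np.degrees(np.arctan2(p[1],p[0])))
a=unproj("top",f((635,112)),.05);b=unproj("top",f((662,488)),.05);c=unproj("top",f((105,545)),.05)
for p,q in((a,b),(c,b)):print(np.hypot(*(p-q)[:2]),np.degrees(np.arctan2(*(p-q)[1::-1])))
print("ax",ax,"start",unproj("top",f((436,435)),.065),"latch",unproj("top",f((600,420)),.065))
tool((ax[0],ax[1],.30),-70)
E
```

```text
0 51.1 4.0
1 50.2 3.2
2 52.3 2.6
3 53.3 4.0
4 55.0 6.0
5 54.9 7.2
6 54.4 8.4
7 52.7 7.2
fin 0.04208135345547741 61.098481940388055
fin 0.01135548942215617 45.082901854727176
0.22782229948333318 2.1949386306933985
0.32766307004760714 95.0576348490451
ax [ 0.62342074 -0.02040504  0.063     ] start [0.51196565 0.01371458 0.065     ] latch [ 0.51938871 -0.08170906  0.065     ]
t 1.05 dp [-19.58, -14.67, -3.29] turn 9.69 heading -21.5
```

Request:
{"fn": "move_arm", "kwargs": {"dp": [[-1, -0.7, -1.2], [-2, -1.5, -2.4], [-3.2, -2.4, -3.3], [-4.5, -3.4, -3.3], [-5.8, -4.4, -3.3]], "turn": [0, 1, 2, 3, 4], "jaw": [-1, -1, -1, -1, -1], "grip_force": 10}}

```text
time: 1.55
position: [0.3511, 0.4204, 0.3021]
tool_rot: [1.118, 2.935, 0.005]
ft_force: [0.5, 1.0, -0.5]
grip_width: 0.635
```

```bash
python3 - <<'E'
from h import *
tool((.6234,-.0204,.30),-70)
E
```

```text
t 1.55 dp [-16.55, -4.93, 0.05] turn 5.66 heading -41.7
```

Request:
{"fn": "move_arm", "kwargs": {"dp": [[-1.6, -0.5, 0], [-3.2, -1, 0], [-4.8, -1.5, 0], [-6.4, -2, 0], [-8, -2.5, 0]], "turn": [1, 2, 3, 4, 5], "jaw": [-1, -1, -1, -1, -1]}}

```text
time: 2.05
position: [0.4799, 0.2055, 0.3007]
tool_rot: [1.728, 2.624, 0.002]
ft_force: [0.4, 0.7, -1.1]
grip_width: 0.173
```

```bash
python3 - <<'E'
from h import *
tool((.57,-.02,.27),-70)
E
```

```text
t 2.05 dp [-8.09, -0.21, 1.02] turn 0.66 heading -66.7
```

Request:
{"fn": "move_arm", "kwargs": {"dp": [[-1.6, 0, 0], [-3.2, 0, 0], [-4.8, -0.1, 0], [-6.4, -0.2, 0.5], [-8.0, -0.2, 1]], "turn": [0.6, 0.6, 0.6, 0.6, 0.6], "jaw": [-1, -1, -1, -1, -1]}}

```text
time: 2.55
position: [0.5697, -0.0166, 0.271]
tool_rot: [1.79, 2.58, 0.003]
ft_force: [-0.1, 0.6, -0.0]
grip_width: 0.009
```

```bash
python3 - <<'E'
from h import *
save("wrist","w1.png")
s=ctrl.get_state();print(s["time"],s["position"],s["joint_positions"].round(2) if hasattr(s["joint_positions"],"round") else s["joint_positions"])
for t in("dial","fin_end","start_top","latch_top"):
    print(t,[(np.round(d["rect"],1).tolist(),round(d["confidence"],2)) for d in ctrl.look_for("wrist",t)[:2]])
c=ctrl.camera_info("wrist");print(np.array(c["intrinsics"]).round(1).tolist(),np.array(c["extrinsics"]).round(3).tolist())
y=np.radians(5);ax=np.array([.6234,-.0204])
print(proj("wrist",[[*ax,.063]]+[[*(ax+.053*np.array([np.cos(a),np.sin(a)])),.05] for a in y+np.radians(105-30*np.arange(8))]).round(0).tolist())
E
```

```text
2.6 [ 0.57005839 -0.02716127  0.26792425] [-0.49  0.13  0.54  1.57 -0.06  1.46  0.4 ]
dial [([362.9, 189.6, 61.2, 64.7], 0.9)]
fin_end [([365.8, 192.1, 66.5, 62.4], 0.94), ([368.8, 184.2, 73.7, 73.8], 0.53)]
start_top [([285.6, 132.1, 24.5, 18.1], 0.89)]
latch_top [([268.8, 208.4, 20.6, 18.9], 0.88)]
[[318.5, 0.0, 323.5], [0.0, 318.5, 198.0], [0.0, 0.0, 1.0]] [[0.937, 0.35, -0.0, -0.529], [-0.339, 0.909, -0.243, 0.251], [-0.085, 0.228, 0.97, -0.405], [0.0, 0.0, 0.0, 1.0]]
[[361.0, 194.0], [362.0, 150.0], [382.0, 156.0], [397.0, 171.0], [401.0, 192.0], [394.0, 211.0], [379.0, 225.0], [359.0, 230.0], [339.0, 225.0]]
```

View pics/w1.png

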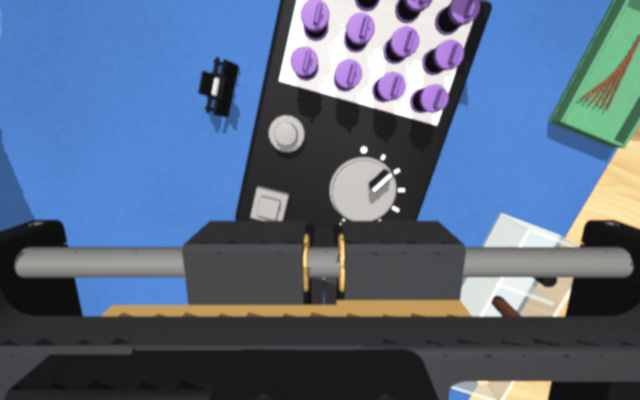

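```bash
cat >> h.py <<'E'
ax=np.array([.6234,-.0204])
def push(psi,z,gap=0,r=.030):
    p=np.radians(psi);e=np.array([np.cos(p),np.sin(p)]);t=np.array([np.sin(p),-np.cos(p)])
    tool((*(ax+r*e-t*(.0145+gap)),z),psi-90)
E
python3 - <<'E'
from h import *
print(unproj("wrist",(363,190.5),.063),unproj("wrist",(286,132.5),.065))
for d,z in((26,.12),(26,.07)):pass
push(50,.12,.010);push(50,.070,.010)
E
```

```text
[ 0.62386346 -0.01606979  0.063     ] [0.51027265 0.01790697 0.065     ]
t 2.8 dp [0.36, 2.09, 5.01] turn -5.91 heading -69.5
t 2.8 dp [0.36, 2.09, 6.68] turn -5.91 heading -69.5
```

Request:
{"fn": "move_arm", "kwargs": {"dp": [[0.1, 0.7, 1], [0.3, 1.4, 2], [0.4, 2.1, 3], [0.4, 2.1, 3], [0.4, 2.1, 3]], "turn": [-1.5, -3, -4.5, -6, -6], "jaw": [-1, -1, -1, -1, -1]}}

```text
time: 3.3
position: [0.6233, 0.0217, 0.1795]
tool_rot: [-1.055, -2.957, 0.0]
ft_force: [0.3, -0.5, 0.2]
grip_width: 0.006
```

```bash
python3 - <<'E'
from h import *
save("wrist","w2.png",(160,60,560,340),2)
for t in("dial","start_top","latch_top","fin_side_a"):
  for d in ctrl.masks_of("wrist",t)[:1]:
    print(t,np.round(d["rect"],1),d["confidence"],unproj("wrist",d["rect"][:2],.063))
print(proj("wrist",[[*ax,.063]]).round(1))
push(50,.12,.010);push(50,.070,.010)
E
```

```text
dial [290.8 201.9  78.7  49. ] 0.97 [ 0.61501241 -0.01199222  0.063     ]
start_top [236.8 100.8  33.6  32.1] 0.6 [0.5123911  0.01203299 0.063     ]
latch_top [168.6 175.2  38.8  33.7] 0.72 [ 0.52048098 -0.0858413   0.063     ]
fin_side_a [316.1 213.8  33.6  14.7] 0.7 [ 0.64041611 -0.00189564  0.063     ]
[[290.7 212.5]]
t 3.55 dp [-0.0, -0.03, 2.06] turn 0.08 heading -39.6
t 3.55 dp [0.0, -0.03, 3.73] turn 0.08 heading -39.6
```

View pics/w2.png

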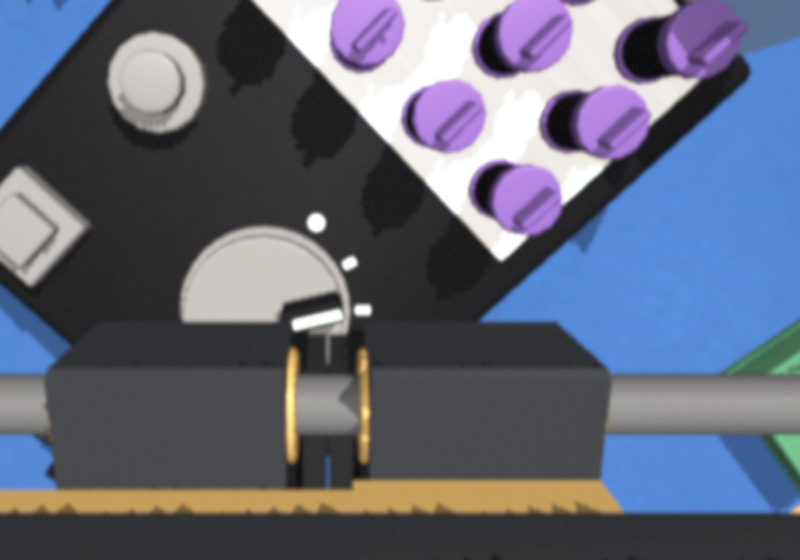

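Request:
{"fn": "move_arm", "kwargs": {"dp": [[0, 0, 1.4], [0, 0, 2.8], [0, 0, 3.7], [0, 0, 3.7]], "turn": [0, 0, 0, 0], "jaw": [-1, -1, -1, -1]}}

```text
time: 3.95
position: [0.6205, 0.0187, 0.0659]
tool_rot: [-1.062, -2.95, 0.005]
ft_force: [0.4, 0.3, -0.3]
grip_width: 0.01
```

```bash
python3 - <<'E'
from h import *
for p,g in((50,.004),(46,0),(40,0),(34,0),(28,0)):push(p,.070,g)
E
```

```text
t 3.95 dp [-0.29, 0.06, -0.14] turn 0.08 heading -39.6
t 3.95 dp [-0.5, 0.09, -0.14] turn 0.88 heading -39.6
t 3.95 dp [-0.61, 0.13, -0.14] turn 2.08 heading -39.6
t 3.95 dp [-0.72, 0.15, -0.14] turn 3.28 heading -39.6
t 3.95 dp [-0.84, 0.16, -0.14] turn 4.48 heading -39.6
```

Request:
{"fn": "move_arm", "kwargs": {"dp": [[-0.3, 0.06, -0.05], [-0.5, 0.1, -0.05], [-0.61, 0.13, -0.05], [-0.73, 0.15, -0.05], [-0.73, 0.15, -0.05]], "turn": [0, 0.9, 2.1, 3.3, 3.3], "jaw": [-1, -1, -1, -1, -1]}}

```text
time: 4.45
position: [0.6465, 0.0074, 0.0742]
tool_rot: [1.475, 2.768, 0.004]
ft_force: [0.2, -0.5, 0.1]
grip_width: 0.003
```

```bash
python3 - <<'E'
from h import *
for p in (34,28,25,):push(p,.069)
print(ctrl.get_state()["ft_force"])
E
```

```text
t 4.45 dp [0.15, -0.16, 0.17] turn -0.02 heading -56.1
t 4.45 dp [0.04, -0.11, 0.17] turn 1.18 heading -56.1
t 4.45 dp [-0.02, -0.1, 0.17] turn 1.78 heading -56.1
[ 0.17727942 -0.46158512  0.0738333 ]
```

Request:
{"fn": "move_arm", "kwargs": {"dp": [[0, 0, 0], [0, 0, 0], [0, 0, 0]], "turn": [0, 0, 0], "jaw": [-1, -1, -1]}}

```text
time: 4.75
position: [0.6439, 0.0084, 0.0715]
tool_rot: [1.474, 2.774, 0.001]
ft_force: [-0.2, 0.3, -0.3]
grip_width: 0.008
```

```bash
python3 - <<'E'
from h import *
a=ctrl.get_image("wrist")[60:320,180:480,::-1];b=ctrl.get_image("scene")[170:270,280:380,::-1];c=ctrl.get_image("top")[150:210,310:370,::-1]
rs=lambda i:cv2.resize(i,(400,400),interpolation=cv2.INTER_CUBIC)
cv2.imwrite("pics/p3.png",np.hstack([rs(a[:, :]),rs(b)]))
cv2.imwrite("pics/p3t.png",rs(c))
for p in (34,20):push(p,.069)
print(ctrl.get_state()["ft_force"])
E
```

```text
t 4.9 dp [0.07, -0.09, 0.07] turn -0.0 heading -56.0
t 4.9 dp [-0.19, -0.0, 0.07] turn 2.8 heading -56.0
[ 0.07447203 -1.55396227  0.33495931]
```

View pics/p3.png

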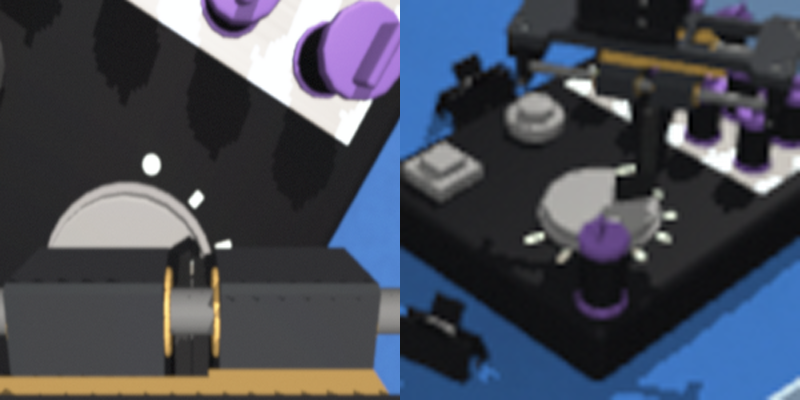

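```bash
python3 - <<'E'
from h import *
for k in range(2,6):
    a=np.radians(110-30*k);e=np.array([np.cos(a),np.sin(a)])
    q=proj("scene",[[*(ax+.010*e),.087],[*(ax+.040*e),.087],[*(ax+.053*e),.05]])
    print(k,((q-[280,170])*4+[400,0]).round(0).tolist())
s=ctrl.get_state();print((( proj("scene",[s["position"],[*ax,.063]])-[280,170])*4+[400,0]).round(0))
E
```

```text
2 [[613.0, 171.0], [656.0, 172.0], [671.0, 214.0]]
3 [[611.0, 175.0], [649.0, 189.0], [663.0, 237.0]]
4 [[606.0, 179.0], [629.0, 202.0], [637.0, 255.0]]
5 [[599.0, 180.0], [600.0, 206.0], [598.0, 261.0]]
[[647. 187.]
 [598. 198.]]
```

View pics/p3t.png

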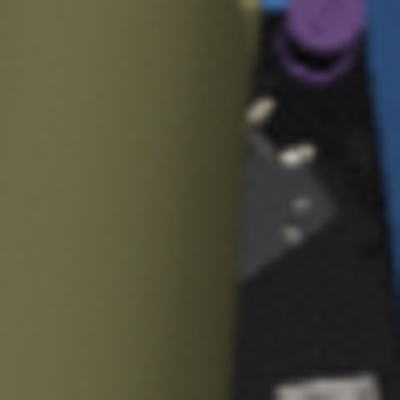

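```bash
python3 - <<'E'
from h import *
save("scene","s4.png",(305,180,355,240),10)
s=ctrl.get_state();print(s["time"],s["ft_force"],s["torque"],s["position"])
E
```

```text
4.95 [ 0.54666006 -0.89598919  0.03814678] [-0.07842456  0.05982729  0.00864952] [0.64350323 0.00827439 0.0709409 ]
```

View pics/s4.png

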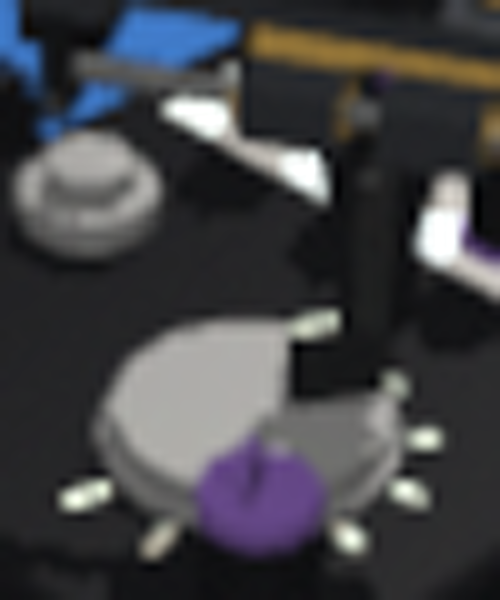

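```bash
python3 - <<'E'
from h import *
P=lambda q:((proj("scene",q)-[305,180])*10).round(0).tolist()
for d in (80,65,50,42,35,20):
    a=np.radians(d);e=np.array([np.cos(a),np.sin(a)]);n=np.array([-e[1],e[0]])
    print(d,P([[*(ax+.010*e),.087],[*(ax+.040*e),.087]]),"cw foot",P([[*(ax+.01*e-.005*n),.063],[*(ax+.04*e-.005*n),.063]]))
s=ctrl.get_state();M=R.from_rotvec(s["tool_rot"]).as_matrix()
print("tip corners",P([s["position"]+M@[i*.0095,j*.015,0] for i in(-1,1) for j in(-1,1)]))
print("dot",P([[*(ax+.053*np.array([np.cos(np.radians(110)),np.sin(np.radians(110))])),.05]]))
E
```

```text
80 [[277.0, 317.0], [367.0, 287.0]] cw foot [[283.0, 395.0], [373.0, 363.0]]
65 [[280.0, 322.0], [383.0, 307.0]] cw foot [[283.0, 401.0], [384.0, 385.0]]
50 [[282.0, 328.0], [389.0, 329.0]] cw foot [[280.0, 407.0], [386.0, 408.0]]
42 [[282.0, 331.0], [389.0, 341.0]] cw foot [[277.0, 410.0], [383.0, 420.0]]
35 [[281.0, 333.0], [386.0, 351.0]] cw foot [[274.0, 412.0], [378.0, 430.0]]
20 [[278.0, 339.0], [373.0, 372.0]] cw foot [[266.0, 416.0], [361.0, 451.0]]
tip corners [[308.0, 378.0], [412.0, 397.0], [325.0, 339.0], [427.0, 358.0]]
dot [[330.0, 336.0]]
```

Request:
{"fn": "move_arm", "kwargs": {"dp": [[0, 0, -1], [0, 0, -2.4], [0, 0, -3.7], [0, 0, -3.7], [0, 0, -3.7]], "turn": [0, 0, 0, 0, 0], "jaw": [-1, -1, -1, -1, -1]}}

```text
time: 5.45
position: [0.6442, 0.0082, 0.183]
tool_rot: [1.475, 2.772, 0.002]
ft_force: [-0.5, 0.3, -1.2]
grip_width: 0.009
```

```bash
python3 - <<'E'
from h import *
a=ctrl.get_image("wrist")[80:260,200:440,::-1];b=ctrl.get_image("scene")[180:240,305:355,::-1]
cv2.imwrite("pics/p5.png",np.hstack([cv2.resize(a,(480,360),interpolation=2),cv2.resize(b,(300,360),interpolation=2)]))
s=ctrl.get_state();print(s["time"],s["ft_force"],s["position"])
for d in (80,65,50,35,20):
    t=np.radians(d);e=np.array([np.cos(t),np.sin(t)])
    print(d,((proj("wrist",[[*(ax+.010*e),.087],[*(ax+.040*e),.087],[*(ax+.053*e),.05]])-[200,80])*2).round(0).tolist())
E
```

```text
5.55 [-0.22545004 -0.86887441 -0.48309895] [0.64268543 0.00836872 0.18053943]
80 [[189.0, 243.0], [235.0, 196.0], [255.0, 163.0]]
65 [[192.0, 247.0], [250.0, 214.0], [272.0, 185.0]]
50 [[195.0, 253.0], [259.0, 235.0], [283.0, 210.0]]
35 [[196.0, 258.0], [262.0, 257.0], [286.0, 237.0]]
20 [[195.0, 264.0], [259.0, 279.0], [283.0, 263.0]]
```

View pics/p5.png

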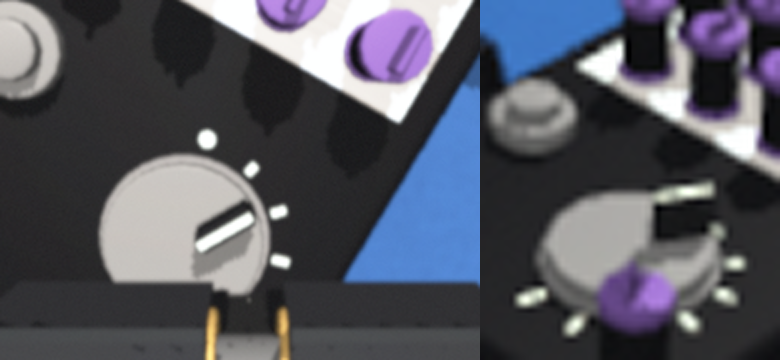

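```bash
python3 - <<'E'
from h import *
im=ctrl.get_image("wrist");cv2.imwrite("pics/w6.png",im[:,:,::-1])
g=im.min(2);x0,y0,x1,y1=250,130,345,222
m=np.zeros_like(g);m[y0:y1,x0:x1]=(g[y0:y1,x0:x1]>215)
n,l,st,c=cv2.connectedComponentsWithStats(m)
for i in range(1,n):
    if st[i,4]<6: continue
    ys,xs=np.where(l==i);p=np.c_[xs,ys].astype(float);q=p-p.mean(0);w,v=np.linalg.eigh(q.T@q)
    d=v[:,1];k=q@d;e1=p.mean(0)+d*k.min();e2=p.mean(0)+d*k.max()
    out=[]
    for z in(.05,.087):
        A=unproj("wrist",e1,z);B=unproj("wrist",e2,z);C=unproj("wrist",p.mean(0),z)
        out.append((C[:2].round(4).tolist(),round(np.degrees(np.arctan2(*(B-A)[1::-1])),1),round(np.hypot(*(B-A)[:2])*1e3,1)))
    print(c[i].round(1),st[i,4],out)
E
```

```text
[304.6 150.7] 55 [([0.6079, 0.0284], np.float64(-24.9), np.float64(7.8)), ([0.6077, 0.0326], np.float64(-24.9), np.float64(6.9))]
[326.7 165.8] 26 [([0.6341, 0.0281], np.float64(-94.5), np.float64(5.9)), ([0.6308, 0.0324], np.float64(-94.5), np.float64(5.2))]
[340.7 187.2] 31 [([0.6579, 0.0181], np.float64(-134.2), np.float64(7.3)), ([0.6518, 0.0236], np.float64(-134.2), np.float64(6.4))]
[313.5 197.6] 149 [([0.6412, -0.0061], np.float64(-115.7), np.float64(31.7)), ([0.6371, 0.0022], np.float64(-115.7), np.float64(27.9))]
[341.  211.9] 30 [([0.673, -0.003], np.float64(-164.1), np.float64(7.2)), ([0.6652, 0.005], np.float64(-164.1), np.float64(6.3))]
```

```bash
python3 - <<'E'
from h import *
s=ctrl.get_state();M=R.from_rotvec(s["tool_rot"]).as_matrix();o=[]
pts=[s["position"]+M@[0,0,-d] for d in(0,.02,.05)]+[s["position"]+M@[i*.0095,j*.015,0] for i in(-1,1) for j in(-1,1)]
for n,w in(("scene",50),("wrist",80)):
    im=ctrl.get_image(n)[:,:,::-1];q=proj(n,pts);c=q[0].round().astype(int);print(n,q.round(1).tolist())
    x,y=max(c[0]-w//2,0),min(max(c[1]-w//2,0),400-w);a=cv2.resize(cv2.convertScaleAbs(im[y:y+w,x:x+w],alpha=1.8,beta=15),(400,400),interpolation=2)
    for i,p in enumerate(q):
        u=((p-[x,y]+.5)*400/w).astype(int);cv2.circle(a,tuple(map(int,u)),3,(0,0,255) if i<3 else (0,255,0),-1)
    o.append(a)
cv2.imwrite("pics/tip.png",np.hstack(o))
E
```

```text
scene [[343.4, 184.0], [343.8, 177.6], [344.4, 167.7], [337.1, 184.9], [348.1, 186.8], [338.8, 181.3], [349.7, 183.1]]
wrist [[321.3, 230.8], [321.0, 243.3], [320.6, 268.4], [297.0, 245.3], [345.6, 245.3], [296.3, 215.8], [346.2, 215.8]]
```

View pics/tip.png

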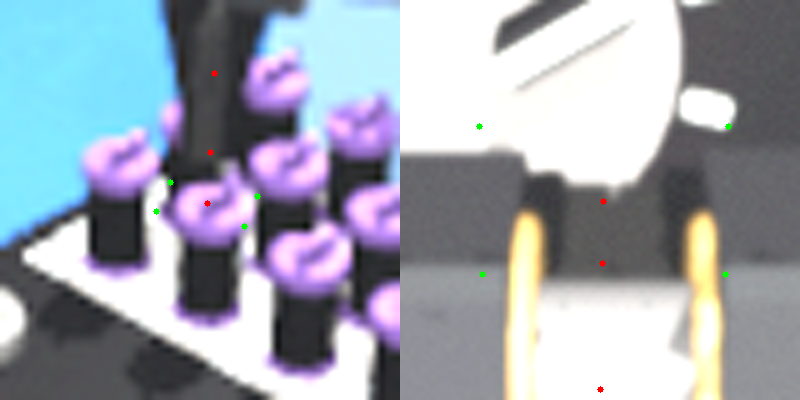

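```bash
sed -i 's/ax=np.array.*/ax=np.array([.6250,-.0198])/' h.py; python3 - <<'E'
from h import *
push(64,.18,.009,.028);push(64,.071,.009,.028)
E
```

```text
t 5.7 dp [0.7, -0.6, 0.01] turn -6.0 heading -56.0
t 5.7 dp [0.69, -0.59, 3.64] turn -6.0 heading -56.0
```

Request:
{"fn": "move_arm", "kwargs": {"dp": [[0.3, -0.3, 0], [0.7, -0.6, 0], [0.7, -0.6, 0.8], [0.7, -0.6, 1.9], [0.7, -0.6, 3.0]], "turn": [-1.5, -3, -4.5, -6, -6], "jaw": [-1, -1, -1, -1, -1]}}

```text
time: 6.2
position: [0.6167, 0.0157, 0.0906]
tool_rot: [0.703, 3.062, 0.001]
ft_force: [0.4, 1.1, 0.8]
grip_width: 0.005
```

Request:
{"fn": "move_arm", "kwargs": {"dp": [[0, 0, 0.3], [0, 0, 0.6], [0, 0, 0.6], [0, 0, 0.6]], "turn": [0, 0, 0, 0], "jaw": [-1, -1, -1, -1]}}

```text
time: 6.6
position: [0.6179, 0.0155, 0.0752]
tool_rot: [0.707, 3.059, 0.001]
ft_force: [-0.7, -0.2, 0.1]
grip_width: 0.004
```

Request:
{"fn": "move_arm", "kwargs": {"dp": [[0, 0, 0.1], [0, 0, 0.2], [0, 0, 0.2]], "turn": [0, 0, 0], "jaw": [-1, -1, -1]}}

```text
time: 6.9
position: [0.6169, 0.0156, 0.068]
tool_rot: [0.708, 3.061, 0.0]
ft_force: [-0.7, 0.0, -0.2]
grip_width: 0.007
```

Request:
{"fn": "move_arm", "kwargs": {"dp": [[0, 0, 0.1], [0, 0, 0.2], [0, 0, 0.2]], "turn": [0, 0, 0], "jaw": [-1, -1, -1]}}

```text
time: 7.2
position: [0.6165, 0.0156, 0.0614]
tool_rot: [-0.707, -3.06, 0.0]
ft_force: [0.0, -0.7, -0.2]
grip_width: 0.004
```

Request:
{"fn": "move_arm", "kwargs": {"dp": [[0, 0, 0.05], [0, 0, 0.1], [0, 0, 0.1]], "turn": [0, 0, 0], "jaw": [-1, -1, -1]}}

```text
time: 7.5
position: [0.6168, 0.0155, 0.0587]
tool_rot: [-0.707, -3.061, 0.0]
ft_force: [0.3, -0.4, -0.4]
grip_width: 0.007
```

Request:
{"fn": "move_arm", "kwargs": {"dp": [[0, 0, 0.05], [0, 0, 0.1], [0, 0, 0.1]], "turn": [0, 0, 0], "jaw": [-1, -1, -1]}}

```text
time: 7.8
position: [0.6167, 0.0156, 0.0557]
tool_rot: [-0.707, -3.061, 0.0]
ft_force: [-0.2, 0.2, 0.1]
grip_width: 0.003
```

```bash
python3 - <<'E'
from h import *
s=ctrl.get_state();M=R.from_rotvec(s["tool_rot"]).as_matrix();o=[]
pts=[s["position"]+M@[0,0,-d] for d in(0,.01,.02)]
im=ctrl.get_image("scene")[:,:,::-1];a=cv2.resize(cv2.convertScaleAbs(im[180:230,305:355],alpha=1.8,beta=20),(500,500),interpolation=2)
for p in proj("scene",pts):cv2.circle(a,tuple(int(v) for v in (p-[305,180]+.5)*10),3,(0,0,255),-1)
cv2.imwrite("pics/tip2.png",a)
E
```

```text
(no output)
```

View pics/tip2.png

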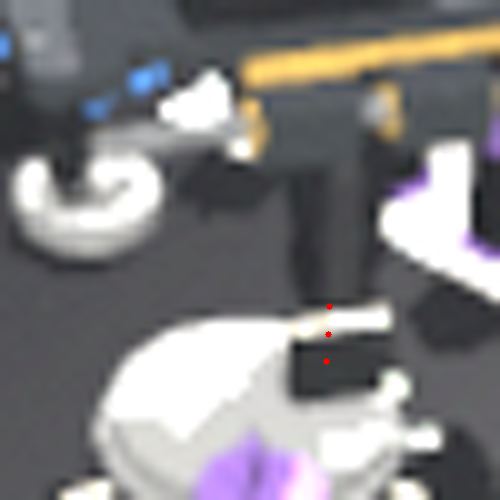

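```bash
cat >> h.py <<'E'
def fin():
    g=ctrl.get_image("scene").min(2).astype(np.float32);r=np.linspace(.012,.038,25);S=[]
    ds=np.arange(-70,120,1)
    for d in ds:
        e=np.array([np.cos(np.radians(d)),np.sin(np.radians(d))])
        q=proj("scene",np.c_[ax+r[:,None]*e,np.full(25,.087)]).astype(np.float32)
        def v(o):return cv2.remap(g,q[None,:,0],q[None,:,1]+np.float32(o),1).mean()
        S.append(max(v(o)-v(o+3) for o in(-1,-.5,0)))
    i=np.argsort(S)[::-1][:4];s=ctrl.get_state()
    print("t",round(s["time"],2),"fin",ds[i],np.round(np.array(S)[i]),"F",s["ft_force"].round(1),"pos",s["position"].round(4))
E
python3 - <<'E'
from h import *
fin()
for p in (64,58,52,46,40,34,28):push(p,.0557,0,.029)
E
```

```text
t 7.9 fin [65 66 64 67] [107. 107. 106. 106.] F [ 0.6  0.4 -0.2] pos [0.6169 0.0156 0.0559]
t 7.9 dp [-0.28, 0.03, 0.01] turn -0.01 heading -26.0
t 7.9 dp [-0.38, 0.07, 0.01] turn 1.19 heading -26.0
t 7.9 dp [-0.49, 0.1, 0.01] turn 2.39 heading -26.0
t 7.9 dp [-0.6, 0.13, 0.01] turn 3.59 heading -26.0
t 7.9 dp [-0.71, 0.14, 0.01] turn 4.79 heading -26.0
t 7.9 dp [-0.82, 0.14, 0.01] turn 5.99 heading -26.0
t 7.9 dp [-0.94, 0.13, 0.01] turn 7.19 heading -26.0
```

Request:
{"fn": "move_arm", "kwargs": {"dp": [[-0.2, 0.02, 0], [-0.38, 0.07, 0], [-0.49, 0.1, 0], [-0.49, 0.1, 0]], "turn": [0, 1.2, 2.4, 2.4], "jaw": [-1, -1, -1, -1]}}

```text
time: 8.3
position: [0.632, 0.0116, 0.0559]
tool_rot: [1.024, 2.97, -0.0]
ft_force: [-0.1, -0.2, 0.7]
grip_width: 0.006
```

```bash
python3 - <<'E'
from h import *
fin();fin()
for p in (52,46,40,34,28):push(p,.0557,0,.029)
E
```

```text
t 8.35 fin [50 51 46 45] [84. 84. 82. 82.] F [ 0.6  0.1 -0.2] pos [0.6318 0.0117 0.0559]
t 8.4 fin [50 51 46 45] [85. 84. 83. 82.] F [-0.5 -0.5  0.7] pos [0.6317 0.0117 0.0559]
t 8.4 dp [0.01, 0.0, 0.01] turn 0.02 heading -37.9
t 8.4 dp [-0.09, 0.05, 0.01] turn 1.22 heading -37.9
t 8.4 dp [-0.2, 0.08, 0.01] turn 2.42 heading -37.9
t 8.4 dp [-0.31, 0.1, 0.01] turn 3.62 heading -37.9
t 8.4 dp [-0.42, 0.12, 0.01] turn 4.82 heading -37.9
```

Request:
{"fn": "move_arm", "kwargs": {"dp": [[-0.1, 0.05, 0], [-0.2, 0.08, 0], [-0.31, 0.1, 0], [-0.38, 0.11, 0], [-0.38, 0.11, 0]], "turn": [1.2, 2.4, 3.6, 4.4, 4.4], "jaw": [-1, -1, -1, -1, -1]}}

```text
time: 8.9
position: [0.6426, 0.0074, 0.056]
tool_rot: [1.569, 2.721, -0.0]
ft_force: [0.3, -0.1, 1.4]
grip_width: 0.006
```

```bash
python3 - <<'E'
from h import *
fin()
for p in (30,24,18,12,6,0):push(p,.0557,0,.029)
E
```

```text
t 8.95 fin [20 21 19 18] [121. 121. 121. 119.] F [ 0.4 -0.6  0.3] pos [0.6425 0.0072 0.056 ]
t 8.95 dp [-0.01, 0.01, 0.01] turn 0.03 heading -59.9
t 8.95 dp [-0.11, 0.06, 0.01] turn 1.23 heading -59.9
t 8.95 dp [-0.22, 0.09, 0.01] turn 2.43 heading -59.9
t 8.95 dp [-0.33, 0.11, 0.01] turn 3.63 heading -59.9
t 8.95 dp [-0.44, 0.12, 0.01] turn 4.83 heading -59.9
t 8.95 dp [-0.55, 0.12, 0.01] turn 6.03 heading -59.9
```

Bar 3 reached (20°). Next to bar 4.

Request:
{"fn": "move_arm", "kwargs": {"dp": [[-0.11, 0.06, 0], [-0.22, 0.09, 0], [-0.33, 0.11, 0], [-0.44, 0.12, 0], [-0.55, 0.12, 0]], "turn": [1.2, 2.4, 3.6, 4.8, 6], "jaw": [-1, -1, -1, -1, -1]}}

```text
time: 9.45
position: [0.6543, -0.0035, 0.0561]
tool_rot: [-2.222, -2.22, -0.003]
ft_force: [0.8, 1.4, -0.3]
grip_width: 0.005
```

```bash
python3 - <<'E'
from h import *
fin();fin()
for p in (0,-6,-12,-18,-24,-30):push(p,.0557,0,.029)
E
```

```text
t 9.5 fin [-4 -3 -5 -2] [147. 146. 145. 144.] F [ 1.3 -0.5  0.1] pos [ 0.6544 -0.0049  0.0561]
t 9.55 fin [-7 -6 -8 -5] [147. 147. 145. 145.] F [ 1.  -1.2  0. ] pos [ 0.6539 -0.0054  0.056 ]
t 9.55 dp [0.0, 0.0, 0.01] turn 0.01 heading -89.9
t 9.55 dp [-0.1, 0.05, 0.01] turn 1.21 heading -89.9
t 9.55 dp [-0.21, 0.08, 0.01] turn 2.41 heading -89.9
t 9.55 dp [-0.32, 0.1, 0.01] turn 3.61 heading -89.9
t 9.55 dp [-0.43, 0.11, 0.01] turn 4.81 heading -89.9
t 9.55 dp [-0.54, 0.11, 0.01] turn 6.01 heading -89.9
```

Request:
{"fn": "move_arm", "kwargs": {"dp": [[-0.1, 0.05, 0], [-0.21, 0.08, 0], [-0.32, 0.1, 0], [-0.39, 0.11, 0], [-0.43, 0.11, 0]], "turn": [1.2, 2.4, 3.6, 4.4, 4.8], "jaw": [-1, -1, -1, -1, -1]}}

```text
time: 10.05
position: [0.6576, -0.0172, 0.056]
tool_rot: [-2.633, -1.714, -0.002]
ft_force: [2.3, 1.6, -1.5]
grip_width: 0.006
```

```bash
python3 - <<'E'
from h import *
fin();fin();fin()
for p in (-24,-30,-34):push(p,.0557,0,.029)
E
```

```text
t 10.1 fin [-25 -26 -28 -27] [100. 100. 100. 100.] F [ 1.5  0.3 -0.1] pos [ 0.6573 -0.018   0.056 ]
t 10.15 fin [-26 -27 -28 -25] [98. 97. 97. 97.] F [ 1.3  1.  -0.1] pos [ 0.6572 -0.0182  0.0561]
t 10.2 fin [-28 -29 -27 -30] [92. 91. 90. 89.] F [ 1.5  1.  -0.4] pos [ 0.6571 -0.0183  0.0561]
t 10.2 dp [0.0, 0.01, 0.01] turn 0.02 heading -113.9
t 10.2 dp [-0.1, 0.05, 0.01] turn 1.22 heading -113.9
t 10.2 dp [-0.17, 0.08, 0.01] turn 2.02 heading -113.9
```

Request:
{"fn": "move_arm", "kwargs": {"dp": [[-0.05, 0.03, 0], [-0.1, 0.05, 0], [-0.1, 0.05, 0], [-0.1, 0.05, 0]], "turn": [0.6, 1.2, 1.2, 1.2], "jaw": [-1, -1, -1, -1]}}

```text
time: 10.6
position: [0.6568, -0.0218, 0.0559]
tool_rot: [-2.72, -1.573, 0.001]
ft_force: [0.1, 0.7, 0.2]
grip_width: 0.005
```

```bash
python3 - <<'E'
from h import *
fin();fin()
push(-34,.0557,0,.029);push(-30,.0557,.012,.029)
E
```

```text
t 10.65 fin [-56 -55 -57 -54] [44. 44. 44. 44.] F [-0.3  0.  -0.3] pos [ 0.6569 -0.0216  0.0559]
t 10.7 fin [-56 -55 -57 -54] [44. 44. 44. 44.] F [ 1.4  0.4 -0.2] pos [ 0.657  -0.0215  0.0559]
t 10.7 dp [-0.07, 0.05, 0.01] turn 0.81 heading -119.9
t 10.7 dp [0.4, 0.02, 0.01] turn 0.01 heading -119.9
```

Request:
{"fn": "move_arm", "kwargs": {"dp": [[0.3, 0, 0], [0.4, 0, -0.5], [0.4, 0, -2], [0.4, 0, -3.5], [0.4, 0, -4.5]], "turn": [0, 0, 0, 0, 0], "jaw": [-1, -1, -1, -1, -1]}}

```text
time: 11.2
position: [0.6647, -0.0108, 0.1957]
tool_rot: [2.719, 1.57, 0.006]
ft_force: [0.2, -0.1, 0.3]
grip_width: 0.006
```

```bash
python3 - <<'E'
from h import *
tool((.512,.0145,.19),-120)
tool((.512,.0145,.19),-80)
E
```

```text
t 11.2 dp [-1.81, -4.83, 0.17] turn 0.0 heading -120.0
t 11.2 dp [-1.81, -4.83, 0.17] turn -8.0 heading -120.0
```

Request:
{"fn": "move_arm", "kwargs": {"dp": [[-0.6, -1.4, 0], [-1.2, -2.8, 0], [-1.8, -4.2, 0], [-1.8, -4.8, 0], [-1.8, -4.8, 0]], "turn": [-1.6, -3.2, -4.8, -6.4, -8], "jaw": [-1, -1, -1, -1, -1]}}

```text
time: 11.7
position: [0.5098, 0.0164, 0.1924]
tool_rot: [-2.008, -2.413, -0.006]
ft_force: [-0.3, 1.2, 0.4]
grip_width: 0.007
```

Request:
{"fn": "move_arm", "kwargs": {"dp": [[0, 0, 0], [0, 0, 0]], "turn": [0, 0], "jaw": [-1, -1]}}

```text
time: 11.9
position: [0.5122, 0.0143, 0.1919]
tool_rot: [2.023, 2.402, 0.002]
ft_force: [0.3, -0.5, 0.5]
grip_width: 0.003
```

```bash
python3 - <<'E'
from h import *
fin()
a=ctrl.get_image("wrist")[:,:,::-1].copy();b=ctrl.get_image("scene")[180:240,305:355,::-1]
st=proj("wrist",[[.512,.014,.067]])[0];s=ctrl.get_state();tp=proj("wrist",[s["position"]])[0];print(s["position"],st,tp,proj("wrist",[[*ax,.063]]))
a=cv2.resize(a[40:300,170:490],(480,390),interpolation=2)
cv2.imwrite("pics/w7.png",np.hstack([a,cv2.resize(b,(320,390),interpolation=2)]))
for t in("start_top","latch_top","fin_end"):
  for d in ctrl.masks_of("wrist",t)[:1]:print(t,np.round(d["rect"],1),d["confidence"],unproj("wrist",d["rect"][:2],.065))
for d in (-10,-25,-40,-55,-70):
    e=np.array([np.cos(np.radians(d)),np.sin(np.radians(d))])
    print(d,((proj("wrist",[[*(ax+.01*e),.087],[*(ax+.04*e),.087],[*(ax+.053*e),.05]])-[170,40])*1.5).round(0).tolist())
E
```

```text
t 11.95 fin [-38 -39 -37 -40] [65. 64. 63. 62.] F [-0.1 -1.5 -0.5] pos [0.5122 0.0141 0.1916]
[0.51202192 0.01394312 0.19113574] [322.55317311 188.05948948] [321.97416133 231.78388742] [[424.12605086 236.67966303]]
start_top [323.5 186.4  29.3  27.9] 0.8 [0.51256549 0.01541316 0.065     ]
fin_end [429.3 221.   72.   43.8] 0.75 [ 0.62473547 -0.0014203   0.065     ]
-10 [[407.0, 314.0], [449.0, 329.0], [443.0, 312.0]]
-25 [[405.0, 317.0], [440.0, 342.0], [432.0, 328.0]]
-40 [[402.0, 320.0], [428.0, 352.0], [418.0, 341.0]]
-55 [[399.0, 322.0], [414.0, 360.0], [402.0, 350.0]]
-70 [[395.0, 323.0], [399.0, 364.0], [383.0, 355.0]]
```

View pics/w7.png

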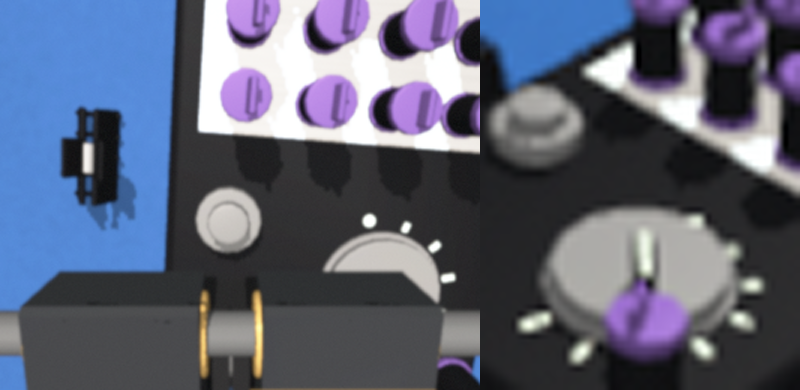

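Request:
{"fn": "move_arm", "kwargs": {"dp": [[0, 0, 1.3], [0, 0, 2.6], [0, 0, 3.5], [0, 0, 3.7], [0, 0, 3.7]], "turn": [0, 0, 0, 0, 0], "jaw": [-1, -1, -1, -1, -1]}}

```text
time: 12.7
position: [0.5111, 0.014, 0.0795]
tool_rot: [-2.021, -2.405, 0.003]
ft_force: [-0.1, -0.1, 0.3]
grip_width: 0.009
```

Request:
{"fn": "move_arm", "kwargs": {"dp": [[0, 0, 0.1], [0, 0, 0.2], [0, 0, 0.3], [0, 0, 0.4], [0, 0, 0.4]], "turn": [0, 0, 0, 0, 0], "jaw": [-1, -1, -1, -1, -1]}}

```text
time: 13.2
position: [0.5114, 0.0144, 0.0678]
tool_rot: [-2.02, -2.406, 0.0]
ft_force: [-1.0, -0.3, 0.4]
grip_width: 0.007
```

Request:
{"fn": "move_arm", "kwargs": {"dp": [[0, 0, 0.05], [0, 0, 0.1], [0, 0, 0.15], [0, 0, 0.15]], "turn": [0, 0, 0, 0], "jaw": [-1, -1, -1, -1]}}

```text
time: 13.6
position: [0.5114, 0.0143, 0.0632]
tool_rot: [-2.02, -2.406, 0.0]
ft_force: [-0.6, -0.4, -0.3]
grip_width: 0.006
```

Request:
{"fn": "move_arm", "kwargs": {"dp": [[0, 0, 0.05], [0, 0, 0.1], [0, 0, 0.1]], "turn": [0, 0, 0], "jaw": [-1, -1, -1]}}

```text
time: 13.9
position: [0.5114, 0.0143, 0.0602]
tool_rot: [-2.02, -2.406, 0.0]
ft_force: [0.7, 0.1, -0.5]
grip_width: 0.008
```

Request:
{"fn": "move_arm", "kwargs": {"dp": [[0, 0, 0.05], [0, 0, 0.1], [0, 0, 0.1]], "turn": [0, 0, 0], "jaw": [-1, -1, -1]}}

```text
time: 14.2
position: [0.5114, 0.0143, 0.0572]
tool_rot: [-2.02, -2.406, 0.0]
ft_force: [0.4, -0.3, -0.4]
grip_width: 0.005
```

Request:
{"fn": "move_arm", "kwargs": {"dp": [[0, 0, 0.05], [0, 0, 0.1], [0, 0, 0.1]], "turn": [0, 0, 0], "jaw": [-1, -1, -1]}}

```text
time: 14.5
position: [0.5114, 0.0143, 0.0542]
tool_rot: [-2.02, -2.406, 0.0]
ft_force: [-0.1, 0.4, 0.7]
grip_width: 0.006
```

Request:
{"fn": "move_arm", "kwargs": {"dp": [[0, 0, 0.05], [0, 0, 0.1], [0, 0, 0.1]], "turn": [0, 0, 0], "jaw": [-1, -1, -1]}}

```text
time: 14.8
position: [0.5115, 0.0143, 0.0513]
tool_rot: [-2.02, -2.406, 0.0]
ft_force: [0.2, 0.3, -0.2]
grip_width: 0.005
```

Request:
{"fn": "move_arm", "kwargs": {"dp": [[0, 0, 0.05], [0, 0, 0.1], [0, 0, 0.1]], "turn": [0, 0, 0], "jaw": [-1, -1, -1]}}

```text
time: 15.1
position: [0.5117, 0.0144, 0.0485]
tool_rot: [2.02, 2.406, 0.0]
ft_force: [0.2, -0.5, 2.3]
grip_width: 0.007
```

Request:
{"fn": "move_arm", "kwargs": {"dp": [[0, 0, 0.05], [0, 0, 0.1], [0, 0, 0.1]], "turn": [0, 0, 0], "jaw": [-1, -1, -1]}}

```text
time: 15.4
position: [0.5117, 0.0143, 0.0455]
tool_rot: [2.02, 2.406, 0.0]
ft_force: [-0.7, -0.2, 4.0]
grip_width: 0.003
```

Request:
{"fn": "move_arm", "kwargs": {"dp": [[0, 0, 0.05], [0, 0, 0.08], [0, 0, 0.08]], "turn": [0, 0, 0], "jaw": [-1, -1, -1]}}

```text
time: 15.7
position: [0.5118, 0.0144, 0.0449]
tool_rot: [-2.019, -2.405, -0.001]
ft_force: [-6.1, -0.5, 18.5]
grip_width: 0.007
```

Request:
{"fn": "move_arm", "kwargs": {"dp": [[0, 0, -0.3], [0, 0, -0.8], [0, 0, -2], [0, 0, -3.5], [0, 0, -5]], "turn": [0, 0, 0, 0, 0], "jaw": [-1, -1, -1, -1, -1]}}

```text
time: 16.2
position: [0.511, 0.0142, 0.1939]
tool_rot: [-2.02, -2.406, 0.001]
ft_force: [0.5, 0.5, -0.9]
grip_width: 0.007
```

Request:
{"fn": "move_arm", "kwargs": {"dp": [[0, 0, -0.3], [0, 0, -0.5], [0, 0, -0.5], [0, 0, -0.5]], "turn": [0, 0, 0, 0], "jaw": [-1, -1, -1, -1]}}

```text
time: 16.6
position: [0.5105, 0.0143, 0.2063]
tool_rot: [-2.019, -2.405, 0.004]
ft_force: [0.2, -0.1, 0.4]
grip_width: 0.003
```

```bash
python3 - <<'E'
from h import *
fin()
a=ctrl.get_image("scene").astype(int);b=cv2.imread("pics/scene0.png")[:,:,::-1].astype(int)
d=np.abs(a-b).max(2);d[:]=d*(d>60)
n,l,st,c=cv2.connectedComponentsWithStats((d>0).astype(np.uint8));print([(c[i].round().tolist(),int(st[i,4])) for i in range(1,n) if st[i,4]>8])
print("btn",proj("scene",[[.512,.0145,.067],[.519,-.0817,.067]]).round())
E
```

```text
t 16.65 fin [-38 -39 -37 -40] [65. 64. 63. 62.] F [-0.4 -0.3  1.4] pos [0.5105 0.0143 0.2063]
[([204.0, 13.0], 233), ([232.0, 11.0], 245), ([310.0, 9.0], 1096), ([205.0, 34.0], 27), ([389.0, 33.0], 77), ([315.0, 42.0], 238), ([383.0, 55.0], 702), ([314.0, 100.0], 3233), ([409.0, 61.0], 39), ([244.0, 64.0], 34), ([236.0, 69.0], 17), ([204.0, 73.0], 79), ([374.0, 79.0], 54), ([202.0, 103.0], 124), ([341.0, 164.0], 203), ([174.0, 179.0], 23), ([217.0, 181.0], 17), ([314.0, 190.0], 14), ([326.0, 188.0], 12), ([205.0, 226.0], 3121), ([338.0, 217.0], 101), ([248.0, 259.0], 74), ([273.0, 260.0], 16), ([268.0, 261.0], 11), ([274.0, 270.0], 10), ([293.0, 285.0], 135), ([280.0, 298.0], 56), ([287.0, 292.0], 10)]
btn [[314. 197.]
 [290. 209.]]
```

```bash
python3 - <<'E'
from h import *
tool((.5125,.0150,.0510),-80)
E
```

```text
t 16.7 dp [0.02, 0.08, 5.18] turn -0.01 heading -80.0
```

Request:
{"fn": "move_arm", "kwargs": {"dp": [[0, 0.05, 1.4], [0, 0.05, 2.8], [0, 0.05, 4.1], [0, 0.05, 4.9], [0, 0.05, 5.1]], "turn": [0, 0, 0, 0, 0], "jaw": [-1, -1, -1, -1, -1]}}

```text
time: 17.2
position: [0.5097, 0.014, 0.0513]
tool_rot: [-2.018, -2.403, 0.01]
ft_force: [-1.0, 0.6, -0.0]
grip_width: 0.008
```

Request:
{"fn": "move_arm", "kwargs": {"dp": [[0, 0, 0.05], [0, 0, 0.1], [0, 0, 0.1]], "turn": [0, 0, 0], "jaw": [-1, -1, -1]}}

```text
time: 17.5
position: [0.5141, 0.0147, 0.0532]
tool_rot: [2.019, 2.405, 0.003]
ft_force: [-0.3, 0.8, 0.3]
grip_width: 0.004
```

```bash
cat >> h.py <<'E'
def avg(n=6):
    A=[]
    for _ in range(n):ctrl.get_image("top");s=ctrl.get_state();A.append([*s["ft_force"],s["position"][2]*1e3])
    print(round(s["time"],2),np.mean(A,0).round(2),"pos",s["position"].round(4))
E
python3 -c "from h import *;avg()"
```

```text
17.8 [ 0.3  -0.19  0.09 52.94] pos [0.5134 0.0147 0.0526]
```

Request:
{"fn": "move_arm", "kwargs": {"dp": [[0, 0, 0.05], [0, 0, 0.1], [0, 0, 0.1]], "turn": [0, 0, 0], "jaw": [-1, -1, -1]}}

```text
time: 18.1
position: [0.5134, 0.0147, 0.0492]
tool_rot: [2.02, 2.406, 0.001]
ft_force: [-0.9, 0.4, 2.4]
grip_width: 0.001
```

```bash
python3 -c "from h import *;avg()"
```

```text
18.4 [ 0.36  0.42  2.72 49.25] pos [0.5134 0.0147 0.0492]
```

Request:
{"fn": "move_arm", "kwargs": {"dp": [[0, 0, 0.05], [0, 0, 0.1], [0, 0, 0.1]], "turn": [0, 0, 0], "jaw": [-1, -1, -1]}}

```text
time: 18.7
position: [0.5134, 0.0147, 0.0461]
tool_rot: [2.02, 2.406, 0.001]
ft_force: [1.0, 1.0, 4.3]
grip_width: 0.003
```

```bash
python3 -c "from h import *;avg()"
```

```text
19.0 [ 1.28  0.91  4.3  46.23] pos [0.5134 0.0147 0.0462]
```

Request:
{"fn": "move_arm", "kwargs": {"dp": [[0, 0, 0.05], [0, 0, 0.08], [0, 0, 0.08]], "turn": [0, 0, 0], "jaw": [-1, -1, -1]}}

```text
time: 19.3
position: [0.5135, 0.0147, 0.0449]
tool_rot: [-2.02, -2.406, -0.001]
ft_force: [-3.4, 0.7, 14.9]
grip_width: 0.001
```

```bash
python3 -c "from h import *;avg()"
```

```text
19.6 [-2.25  0.64 14.77 44.96] pos [0.5135 0.0147 0.045 ]
```

Request:
{"fn": "move_arm", "kwargs": {"dp": [[0, 0, -0.3], [0, 0, -0.8], [0, 0, -2], [0, 0, -3.5], [0, 0, -5]], "turn": [0, 0, 0, 0, 0], "jaw": [-1, -1, -1, -1, -1]}}

```text
time: 20.1
position: [0.5115, 0.0138, 0.1948]
tool_rot: [-2.02, -2.404, 0.004]
ft_force: [0.5, 0.0, -0.1]
grip_width: 0.003
```

Request:
{"fn": "move_arm", "kwargs": {"dp": [[0, 0, -0.5], [0, 0, -0.5], [0, 0, -0.5]], "turn": [0, 0, 0], "jaw": [-1, -1, -1]}}

```text
time: 20.4
position: [0.5121, 0.0144, 0.2079]
tool_rot: [-2.019, -2.405, 0.002]
ft_force: [-0.1, 0.9, -0.3]
grip_width: 0.003
```

```bash
python3 - <<'E'
from h import *
fin()
print(ctrl.close_job())
E
```

```text
t 20.45 fin [-38 -39 -37 -40] [65. 64. 63. 62.] F [ 0.2  0.3 -0.8] pos [0.5117 0.0144 0.2072]
the job is handed in; nothing more can be done
None
```

I pushed the fin clockwise with the closed fingertips to the fifth bar, then pressed and released the round start button. The job was handed in at about 20.5 s of the 51 s allowed, and the hand-in gave no verdict.

**Selector:** The last check measured the fin at about -38° in the world frame. The fifth bar should be at about -40°, and the measurement is good to a few degrees. A picture taken before the button was pressed showed the fin at that bar.

**Start button:** I pressed it twice, because the first press alone did not prove full travel. On the second press the spring force rose to about 5 N by extrapolation, right where the hard stop came in. That matches the button being fully down. I then lifted the arm clear and the force reading returned to about zero. I did not measure directly that the button came back up.

**What failed or disagreed:**
- **First push:** It went over the top of the fin without moving it. The real fingertip end is roughly 16 mm higher than the reported tool point, so I lowered the tool and repeated the push.
- **Fin's starting angle:** The fin began about midway between bars 1 and 2, not on a click.
- **Fin reading at the fifth bar:** One camera reading there was wrong (-56°), probably because something was blocking the view. It read -38° once the arm had moved away.
- **Loose things and the latch:** The arm never went near the square latch and I felt no stray contact. I did not measure any final positions: the before-and-after picture comparison was too cluttered by the arm and its shadow to settle it.

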